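Lock a sprung tube-rack tray on a shaker with a quarter-turn T-bolt

ROBOT

A 6-joint arm with a two-finger parallel gripper is mounted at the origin on the work surface. World frame = base frame: x ahead of the robot, y to its left, z up, the work surface at z = 0. Lengths are in m, angles in rad, forces in N, time in s.
With the tool pointing down it reaches from about 0.275 to 0.975 m from the base axis. Payload 8.4 kg.
Tool frame: the origin (TCP) lies at the very end of the fingers, on their centre line; the grasp point (between the pads) lies 19 mm behind it; x points along the fingers, y is the direction in which the jaws open and shut, and the axes are right-handed (so a half turn about x gives the same grasp; the last joint's range is limited). The gripper opens to 92 mm and grips with 3 to 60 N. Pads are 20 mm wide; open, the fingers measure 128 mm over their backs; the gripper's body (75 mm by 189 mm) begins 69 mm behind the grasp point.
Start: joints at [1.132, 0.353, 1.633, -0, 1.155, -0.002], TCP at [0.264, 0.566, 0.215] pointing down, gripper open.
Joint ranges: [-2.63, 2.63], [-0.92, 2.1], [0.06, 2.66], [-1.3, 4.44], [0, 2.69], [-3.02, 3.02]. Speed limits (rad/s): [2.22, 2.22, 2.79, 3.14, 3.14, 3.14].

INTERFACE

Orientations are given as a rotation vector (axis times angle).
In Python, from station import ctrl gives the robot as it stands.
- The arm moves only by the tool step_arm, never from a script. Its argument "plan" is text: rows parted by semicolons, each of 5 numbers parted by spaces: the opening, from 0 (shut) to 1 (fully open), then the shift along the world's x, y, z in cm, then the turn about the world's z in degrees. A call has 1 to 5 rows; each row shifts and turns the commanded pose from where the row before left it; what a row does not reach is not made up. A row lasts 1/10 s, in which the tool goes at most 50 mm and 8.59 degrees, less where a joint would pass 70% of its speed; a pose out of reach is approached as far as the arm can. A call is refused whole if a number of a shift passes 5 or a number of a turn 8.59, either way. A call with a gripper value outside its range is refused whole. The fingers move at their own pace and stop on an object; "force" is the grip in N (left out, the last holds). Time passes only in rows, so rows that do not move let the fingers close. It gives the time, the measured TCP pose, the force and the opening at its end, in the units of the state.
- ctrl.sense(): the state, without advancing time (a new reading comes with each control period).
- ctrl.read_camera(name): name is "side" or "top"; returns a dict with "frame" (400x640x3 uint8, red, green, blue), "fovy" (degrees; the focal length in pixels is half the picture's height over the tangent of half this angle, whatever the lens; pixels are square), "cx", "cy" (the principal point, pixels), "R" (3x3) and "t" (3): a world point X has camera coordinates R X + t. Camera axes: x right, y down, z forward; pixel columns grow to the right and rows downward; lengths in m; the calibration is good to about 2 mm. A picture is of the moment at which its call begins. There is no depth.
- ctrl.close_job(): hands the job in, once; it reports no verdict.
The state is a dict: "time": time; "joints": joint angles; "joint_velocities": joint speeds; "tau": joint torques, N m; "tool_pos": TCP position; "orientation": TCP orientation; "force": force on the tool from outside, world axes, zero at the start; "torque": the same for the moment, N m; "opening": finger opening in m.
Only numpy, scipy, OpenCV 4.12 (cv2) and the standard library are available. Lean on these libraries where they do the work, as an engineer would, in place of code of your own. Each camera call takes 0.05 s, during which the arm holds its last target.

TASK

Take the clamp stud with the yellow wing out of its white stand, drop its T-shaped foot into the blue-edged window of the shaker's slot, slide it along the slot and push the blue rack tray back on its spring by about 13 mm, so that the foot is past the hidden catch but the tray stays clear of its end stop. Then give the stud a quarter turn so that its wing lies across the slot, and let go, so that the locked stud holds the tray pushed back. Leave the other things on the bench where they are.

Things in the scene. Friction and masses are not known exactly. Their poses are not given: they have to be found in the camera images.
- stud_grip (a point): Middle of the yellow wing of the loose clamp stud (upright T-bolt, 58 mm tall, 0.14 kg): on its axis, 43 mm above the foot's underside, 30 mm above the collar's underside; z up. Wing: 34 mm long (x) x 12 mm thick (y) x 32 mm high, parallel to the T-foot. Grip it from above across its thickness (y).
- stud: The same stud; origin at the centre of its foot's underside, axes as at stud_grip. From below: T-foot 26 (x) x 14 (y) x 7 mm high; shank 8 mm across; steel collar 30 mm across, 13 to 19 mm up; neck 12 mm across; wing 26 to 58 mm up. In the stand and in the slot the collar rests on the top face with the foot hanging below; a lift of 35 mm frees it.
- stand: White block 80 (x) x 64 (y) x 40 mm at the robot's right, fixed, with a pocket in which the stud starts; origin under its centre.
- slot_mouth (a point): Centre of the blue-edged entry window at the shaker platform's top face (95 mm above the bench), z up. The window is 30 (y) x 18 mm (x), 15 mm deep; the foot enters only with the wing along y. From 15 mm on along +y runs the slot, 11 mm wide between lips 5 mm thick, over a channel 17 mm wide where the foot slides but can neither turn nor lift. Slide towards +y.
- slot_catch (a point): Point on the platform's top, 115 mm from slot_mouth along +y, axes alike. A carriage with hidden catch and tray is clamped 28 mm or less to either side of here (+-y; not reported: find it by touch): the catch ends that far from this point. Beyond it the channel is 34 mm wide, the foot can be turned, and once turned cannot come back. The tray's nose lies 17 mm beyond the catch's end.
- tray (a joint): Sprung blue tray's travel along +y, m; 0 at rest. Nose 44 mm wide, 8 mm high; the tube rack, 85 mm high, begins 68 mm behind its face. The collar meets the nose with the stud's axis 2 mm past the catch's end. Spring 1 N per mm; never beyond 0.016 (16 N), stop at 0.018. The stud turns freely from 0.0105 on; turned and let go, it holds the tray at about 0.005.
- bottle: bystander: amber bottle, 56 mm across, 130 mm tall, left of the shaker; origin under its centre
- beaker: bystander: glass beaker, 68 mm across, 80 mm tall, left of the shaker; origin under its centre
- jar: bystander: white jar with blue cap, 52 mm across, 60 mm tall, behind the stand as the robot sees it; origin under its centre
There are look-alikes about, which are no part of the job. There is more than one size of the stud; the one meant has the size given above.

How it is judged:
On the way, in this order (a step that is already met when the one before it is completed fails the run):
1. the stud's foot is down in the slot, wing along the slot (z of stud_grip in the frame of slot_mouth below 0.033 m and x of stud_grip in the frame of slot_mouth between -0.006 and 0.006 m and y of stud_grip in the frame of slot_mouth above -0.01 m and angle between stud_grip's own z axis and vertical below 0.2 rad and angle between the x axis of stud_grip and the y axis of slot_mouth, either way round below 0.3 rad), for 0.1 s.
2. the stud, slid along with its wing still along the slot, has pushed the tray back by more than 9.5 mm (value of joint tray above 0.0095 m and y of stud_grip in the frame of slot_mouth above 0.06 m and angle between the x axis of stud_grip and the y axis of slot_mouth, either way round below 0.3 rad), for 0.1 s.
At the end, for the whole second after the job is handed in: the stud stands in the slot (upright within 0.2 rad, its grip point less than 33 mm above the platform, more than 60 mm along from the window), its wing across the slot within 0.2 rad, at rest and let go, and it holds the tray pushed back by 3 to 9 mm (value of joint tray between 0.003 and 0.009 m and angle between the x axis of stud_grip and the x axis of slot_mouth, either way round below 0.2 rad and z of stud_grip in the frame of slot_mouth below 0.033 m and y of stud_grip in the frame of slot_mouth above 0.06 m and angle between stud_grip's own z axis and vertical below 0.2 rad and linear speed of stud below 0.02 m/s); the robot touches nothing.
It fails at once if the tray is driven towards its end stop: more than 16 mm of travel (16 N) (value of joint tray above 0.016 m).
It fails at once if the bottle, beaker or jar is moved by more than 20 mm (distance of any of bottle, beaker, jar from where it was at the start of the episode above 0.02 m).
It also fails if it takes over 72 s, if anything falls off the work surface, if the arm or the gripper's body presses on something with over 40 N, if the wrist force passes 120 N, or if a joint passes its speed limit or range.

## Working session

There is one attempt and no reset: what is moved stays moved. The work goes in short steps, Python scripts to look and compute and a tool call to move; the robot and the scene stay as the last step left them, time stands still between calls to the robot, and variables do not carry over. Pictures are saved under pics/ and viewed, and the job is handed in when it is done.

Besides the shell and the picture viewer there is one more tool, called after ">>>" as name(argument=value, ...) on one line, values as JSON. step_arm: Moves the arm, as the interface text tells. Its arguments: {"type":"object","properties":{"plan":{"type":"string"},"force":{"type":"number"}},"required":["plan"]}

```bash
ls; mkdir -p pics; python3 - <<'E'
from station import ctrl
import cv2
print(ctrl.sense())
for n in("side","top"):
    c=ctrl.read_camera(n);print(n,c["fovy"],c["cx"],c["cy"],c["R"],c["t"])
    cv2.imwrite(f"pics/{n}0.png",c["frame"][:,:,::-1])
E
```

```text
pics
{'time': 0.0, 'joints': array([ 1.13160313e+00,  3.53624920e-01,  1.63411207e+00, -4.02754872e-05,
        1.15519879e+00, -2.41589578e-03]), 'joint_velocities': array([ 0.0007032 ,  0.00220234,  0.00173276,  0.00046387,  0.00044194,
       -0.00237957]), 'tau': array([ 2.06127195e-03, -5.93854845e+01, -3.34210896e+01,  6.99201040e-02,
        2.35974760e-02, -5.65698349e-05]), 'tool_pos': array([0.26420381, 0.56587727, 0.21388764]), 'orientation': array([ 0.3415069 ,  1.54377841, -0.34359174]), 'force': array([-0.24956573, -0.20545531, -0.22417555]), 'torque': array([-0.0135842 , -0.00888811, -0.00475874]), 'opening': 0.091899746502026}
side 56.43088268267217 319.55726083843757 195.72957752491925 [[ 0.99210117 -0.12372595 -0.02066786]
 [-0.0799442  -0.49666623 -0.86425203]
 [ 0.09666537  0.85907773 -0.50263432]] [-0.48488123  0.10683185  1.00421399]
top 50.89318739234433 323.6143243454182 200.2974250742953 [[-0.02395214 -0.99970774  0.00327565]
 [-0.99501435  0.02352213 -0.0969183 ]
 [ 0.09681292 -0.00558072 -0.99528695]] [0.02386345 0.52515647 1.32986059]
```

View pics/side0.png

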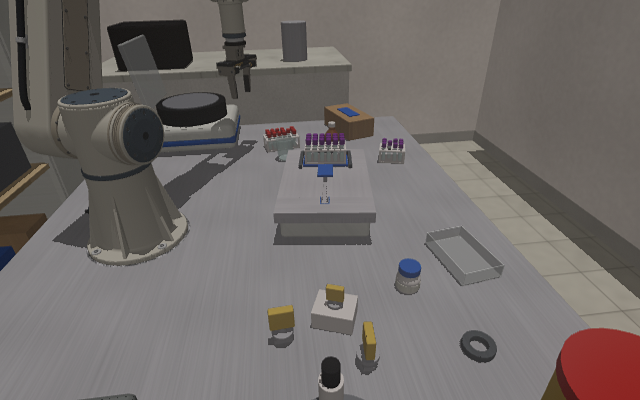

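View pics/top0.png

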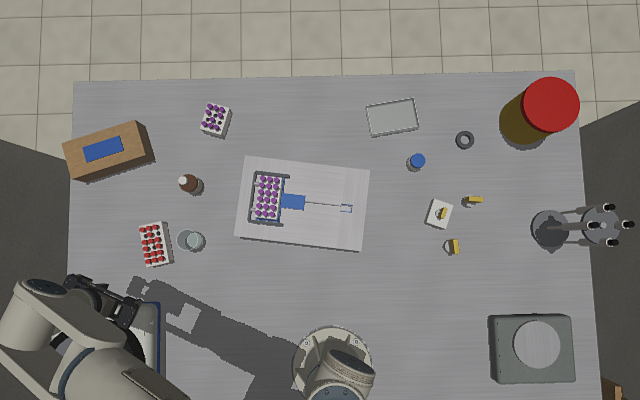

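```bash
python3 - <<'E'
import cv2
t=cv2.imread("pics/top0.png");s=cv2.imread("pics/side0.png")
cv2.imwrite("pics/z1.png",cv2.resize(t[145:260,230:370],None,fx=5.5,fy=5.0,interpolation=cv2.INTER_CUBIC))
cv2.imwrite("pics/z2.png",cv2.resize(t[180:270,410:500],None,fx=6,fy=6,interpolation=cv2.INTER_CUBIC))
cv2.imwrite("pics/z3.png",cv2.resize(s[120:240,265:385],None,fx=5,fy=5,interpolation=cv2.INTER_CUBIC))
cv2.imwrite("pics/z4.png",cv2.resize(s[270:380,255:395],None,fx=5,fy=5,interpolation=cv2.INTER_CUBIC))
E
```

```text
(no output)
```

View pics/z1.png

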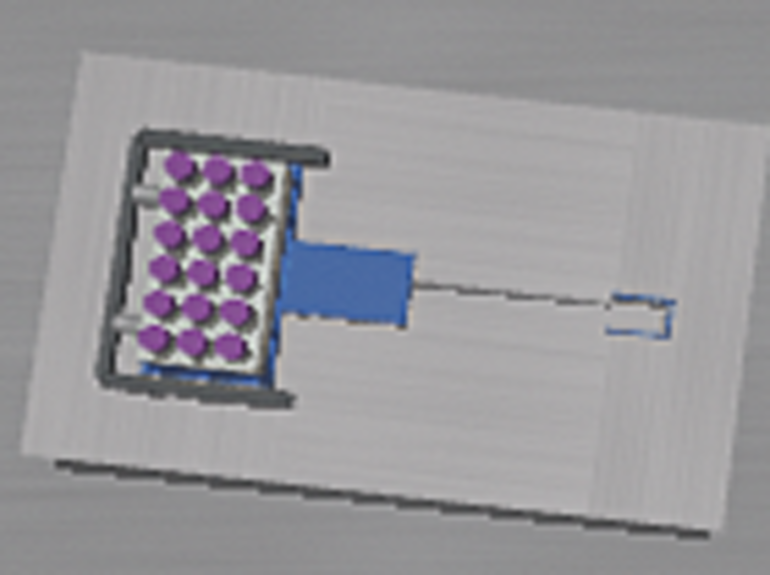

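View pics/z2.png

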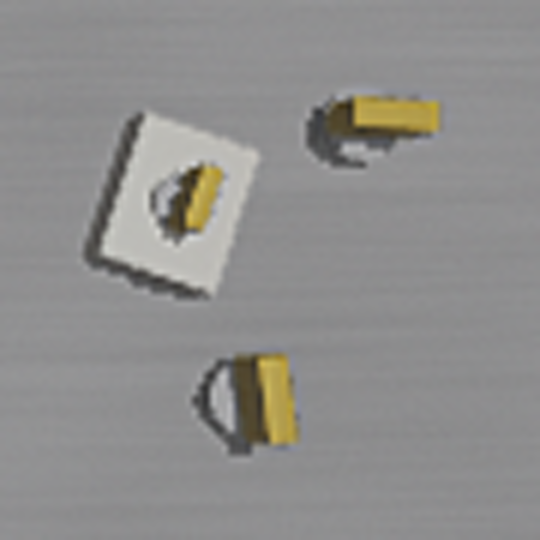

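View pics/z3.png

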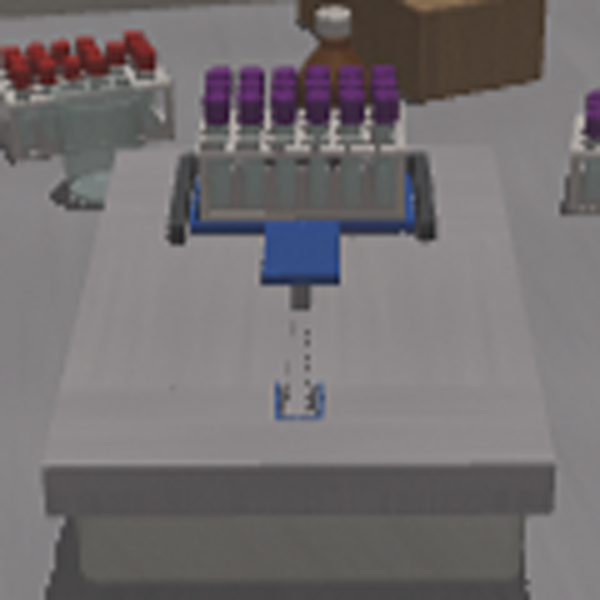

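View pics/z4.png

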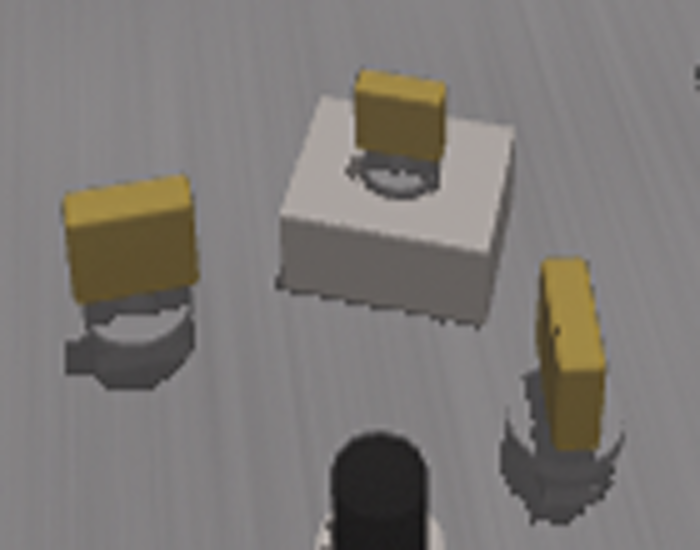

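```bash
cat > h.py <<'E'
import numpy as np,cv2
from station import ctrl
def cam(n): return ctrl.read_camera(n)
def ray(c,u,v):
    f=200/np.tan(np.radians(c["fovy"])/2)
    d=np.array([(u-c["cx"])/f,(v-c["cy"])/f,1.]);R=np.array(c["R"]);t=np.array(c["t"])
    return -R.T@t, R.T@d
def onz(c,p,z):
    o,d=ray(c,*p); return o+d*(z-o[2])/d[2]
def proj(c,X):
    f=200/np.tan(np.radians(c["fovy"])/2)
    q=np.array(c["R"])@np.array(X)+np.array(c["t"]); return q[:2]/q[2]*f+[c["cx"],c["cy"]]
def yellow(c,box,vmin):
    h=cv2.cvtColor(c["frame"],cv2.COLOR_RGB2HSV);x0,y0,x1,y1=box
    m=((h[...,0]>15)&(h[...,0]<32)&(h[...,1]>110)&(h[...,2]>vmin)).astype(np.uint8)
    k=np.zeros_like(m);k[y0:y1,x0:x1]=m[y0:y1,x0:x1];return k,h
E
python3 - <<'E'
from h import *
t=cam("top");s=cam("side")
np.set_printoptions(precision=4,suppress=True,linewidth=150)
for c,box in((t,(425,195,455,230)),(s,(320,280,350,310))):
    k,h=yellow(c,box,40)
    x0,y0,x1,y1=box;ys,xs=np.nonzero(k)
    print(ys.min(),xs.min());print((h[...,2]*k)[ys.min():ys.max()+1,xs.min():xs.max()+1])
h=cv2.cvtColor(t["frame"],cv2.COLOR_RGB2HSV)
m=(h[...,0]>95)&(h[...,0]<130)&(h[...,1]>60)
print("win top");ys,xs=np.nonzero(m[195:220,335:360]);print(np.c_[xs+335,ys+195,h[ys+195,xs+335,1]].T)
h=cv2.cvtColor(s["frame"],cv2.COLOR_RGB2HSV)
m=(h[...,0]>95)&(h[...,0]<130)&(h[...,1]>60)
print("win side");ys,xs=np.nonzero(m[190:210,310:340]);print(np.c_[xs+310,ys+190,h[ys+190,xs+310,1]].T)
E
```

```text
208 439
[[  0   0   0  59 110 189 184 176]
 [  0   0  70  69 154 189 181 177]
 [  0   0   0   0 196 187 180   0]
 [  0   0  73 131 193 184 182   0]
 [  0  74   0 186 189 180 174   0]
 [  0   0   0 194 186 178   0   0]
 [  0   0 130 190 183 176   0   0]
 [  0   0 187 189 180 174   0   0]
 [ 78   0 197 188 177   0   0   0]
 [ 78  66 175 172 172   0   0   0]]
284 326
[[  0 149 160 157   0   0   0   0   0   0   0   0   0   0   0   0   0   0]
 [  0 161 161 161 158 157 155 153 159   0   0   0   0   0   0   0   0   0]
 [131 163 160 160 160 160 159 160 161 160 158 156 155 153 159 158   0   0]
 [151 161 161 162 162 163 161 161 161 160 159 159 160 159 161 160 158 159]
 [111 120 127 141 150 155 158 159 161 162 162 162 161 160 160 160 162 154]
 [ 91  95  97 103 107 109 112 118 125 141 148 155 158 161 161 162 164 130]
 [ 92  93  94  93  93  93  92  94  96 103 106 109 111 119 124 141 149 100]
 [ 94  93  95  95  94  94  94  93  94  93  92  93  92  95  96 104 107  87]
 [ 93  93  94  94  95  95  95  95  94  94  95  94  94  94  93  93  93  81]
 [  0  93  94  95  95  95  94  94  95  95  94  95  95  94 
[... 470 characters left out ...]
 0   0   0   0   0   0   0  92  92  98  95  95  94  94  95  94  91   0]
 [  0   0   0   0   0   0   0   0   0   0   0   0   0  91  98  99  91   0]]
win top
[[342 343 344 345 346 347 348 350 351 352 351 351 351 341 342 343 344 345 346 351 349 350 351]
 [204 204 204 204 204 204 204 205 205 205 208 209 210 211 211 211 211 211 211 211 212 212 212]
 [111 144 148 109 125  81  87 101 135  99 100 122 128  96  98  71  96  94  76 107  62  91  70]]
win side
[[320 329 320 329 320 329 320 329 320 329 320 329 320 321 322 324 325 326 327 328]
 [197 197 198 198 199 199 200 200 201 201 202 202 203 203 203 203 203 203 203 203]
 [119  74 134  86 127 103 149  90 138  86 123  89 126  78  61  61  62  64  61  86]]
```

```bash
python3 - <<'E'
from h import *
np.set_printoptions(precision=4,suppress=True,linewidth=150)
t=cam("top");s=cam("side")
def pca(P):
    P=P[:,:2];u,_,v=np.linalg.svd(P-P.mean(0));return P.mean(0),np.degrees(np.arctan2(v[0,1],v[0,0])),P
for c,box,v in((t,(425,195,455,230),125),(s,(320,280,350,310),128)):
    k,h=yellow(c,box,v)
    if c is s: k[291:]=0
    ys,xs=np.nonzero(k);P=np.array([onz(c,p,.085) for p in zip(xs,ys)])
    m,a,P=pca(P);q=cv2.minAreaRect((P*1000).astype(np.float32));print("wing",m,a,len(xs),q)
# stand top in top view
f=t["frame"];g=cv2.cvtColor(f,cv2.COLOR_RGB2HSV)
m=((g[...,2]>170)).astype(np.uint8);k=np.zeros_like(m);k[190:235,418:458]=m[190:235,418:458]
P=np.array([onz(t,p[::-1],.04)[:2] for p in np.argwhere(k)]);print("stand top",cv2.minAreaRect((P*1000).astype(np.float32)))
# window
h=cv2.cvtColor(t["frame"],cv2.COLOR_RGB2HSV)
W=lambda c,u,v:onz(c,(u,v),.095)[:2]
print("top win corners",W(t,351.8,205),W(t,351,212.2),W(t,342,203.9),W(t,341,211.2))
print("side win corners",W(s,320,203),W(s,329,203),W(s,320,197),W(s,329,197))
# nose: blue mask
for n,c,box in(("top",t,(280,185,307,215)),("side",s,(315,164,336,178))):
    h=cv2.cvtColor(c["frame"],cv2.COLOR_RGB2HSV);x0,y0,x1,y1=box
    m=((h[...,0]>100)&(h[...,0]<125)&(h[...,1]>100))[y0:y1,x0:x1]
    print(n);print((m*h[...,2][y0:y1,x0:x1]))
E
```

```text
wing [ 0.4735 -0.3554] 156.26249106399064 35 ((473.7269592285156, -355.2252197265625), (9.657280921936035, 31.584165573120117), 68.77953338623047)
wing [ 0.4748 -0.3552] -22.23795663280601 72 ((474.8343200683594, -355.1888427734375), (10.33481216430664, 32.80145263671875), 68.38619232177734)
stand top ((473.93359375, -356.5243225097656), (63.90019607543945, 78.47834777832031), 68.96525573730469)
top win corners [ 0.5023 -0.074 ] [ 0.4804 -0.0709] [ 0.5064 -0.0442] [ 0.4841 -0.0405]
side win corners [ 0.4837 -0.0653] [ 0.5063 -0.0689] [ 0.4875 -0.0354] [ 0.5107 -0.0391]
top
[[  0   0   0 165   0   0   0   0   0   0   0   0   0   0   0   0   0   0   0   0   0   0   0   0   0   0   0]
 [  0   0   0 139   0   0   0   0   0   0   0   0   0   0   0   0   0   0   0   0   0   0   0   0   0   0   0]
 [  0   0   0 136   0   0   0   0   0   0   0   0   0   0   0   0   0   0   0   0   0   0   0   0   0   0   0]
 [  0   0   0 111   0   0   0   0   0   0   0   0   0   0   0   0   0   0   0   0   0   0   0   0   0   0   0]
 [  0   0  83  89   0   0   0   0   0   0   0   0   0   0   0   0   0   0   
[... 3334 characters left out ...]
 0]
 [  0   0   0 133 133 134 134 134 134 134 134 134 133 134 134 134 135 118   0   0   0]
 [  0   0   0 134 134 134 134 134 134 134 133 134 134 134 134 134 134 117   0   0   0]
 [  0   0   0 133 134 134 134 133 134 134 134 135 134 134 134 134 134 130   0   0   0]
 [  0   0   0 134 135 135 135 135 135 135 136 135 135 135 136 135 136 134   0   0   0]
 [  0   0   0 136 137 138 126 126 127 126 126 126 126 126 126 126 125 125   0   0   0]
 [  0   0   0  94  95  94  89  89  90  90  89  90  90  89  89  89  89  86   0   0   0]
 [  0   0   0  72  73  73  73  75  77  76  77  76  75  74  72  73  71  69   0   0   0]
 [  0   0   0   0   0   0   0   0   0   0   0   0   0   0   0   0   0   0   0   0   0]]
```

```bash
python3 - <<'E'
from h import *
np.set_printoptions(precision=4,suppress=True,linewidth=150)
t=cam("top");s=cam("side")
W=lambda c,u,v,z=.095:onz(c,(u,v),z)[:2]
print("nose front c top",W(t,304.2,202.8,.103),"sidecorners top",W(t,304.6,196.5,.103),W(t,303.4,208.6,.103))
print("nose front side",W(s,325.2,174.4,.103),W(s,317.6,174.4,.103),W(s,332.4,174.4,.103))
# nose back corners top
print("nose back top", W(t,282.5,193.5,.103),W(t,281,206.5,.103),"side mid back",W(s,325.2,165,.103))
f=t["frame"];g=f.astype(int).sum(2)
print("slot dark top");
for u in range(308,342,3): 
    col=g[197:212,u].astype(float);b=np.median(col);w=np.clip(b-col-20,0,None);print(u,round((w*np.arange(197,212)).sum()/max(w.sum(),1),2),int(w.sum()))
print(f[200:216,338:355].tolist()[0][:1]);
h=cv2.cvtColor(f,cv2.COLOR_RGB2HSV)
print(f[200:216,338:356,2].astype(int)-f[200:216,338:356,0])
h=s["frame"];print(h[192:207,314:336,2].astype(int)-h[192:207,314:336,0])
print(h[172:207,314:336].astype(int).sum(2)//3)
E
```

```text
nose front c top [0.5118 0.0709] sidecorners top [0.531  0.0693] [0.4942 0.0737]
nose front side [0.5166 0.0757] [0.4951 0.0793] [0.5369 0.0723]
nose back top [0.5418 0.1364] [0.5022 0.1415] side mid back [0.5251 0.1375]
slot dark top
308 201.71 261
311 202.0 136
314 202.77 235
317 203.0 191
320 203.0 149
323 203.74 247
326 204.0 199
329 204.0 147
332 204.73 247
335 205.0 139
338 205.0 104
341 206.64 432
[[172, 171, 172]]
[[  0  -1  -1   0  -1  -1  -2   0  -1  -1  -1  -1   0   0  -1   0   0   0]
 [ -1   0  -1  -2  -3  -1  -1   0  -1  -2  -2   0  -3  -1   0   0  -1  -1]
 [ -1  -1  -2   1   1  -3  -3  -3  -4  -3  -2  -3  -3  -1   0  -1  -1  -1]
 [ -1  -1  -3  22  28   1   0  -1   3   3   2   1   1  -3  -3  -3  -1  -1]
 [ -1  -2  -4  14  46  76  81  51  76  52  53  27  26   4  -1  -3  -2  -1]
 [ -1  -1  -2  -4  -5  -6  -8  -7  -9  -9  18  21  44  74  53  -3  -2   1]
 [ -1   0  -2  -1  -1  -2  -3  -3  -4  -4  -3  -4  -8  20  22  -3  -3  -1]
 [ -1   0  -1  -2  -1  -1   0   0  -1  -1   0  -2  -8  24  25  -2  -2   0]
 [ -1  -1   0  -1   0   0  -1   0  -2  -1   0  -2  -8  56  20  -3  -1   0]
[... 4048 characters left out ...]
7  90  79 140 141 141  96  72 111  86 138 137 136 136 136 136]
 [138 139 138 138 139 142  92  89 132 141 141 141 133  76 110 104 137 137 135 136 135 135]
 [138 138 139 138 140 142  86  87 143 141 141 141  95  70 109 111 138 137 137 137 137 136]
 [138 138 139 139 140 143  96 103 145 143 142 142 132 135  86 108 138 137 137 137 137 137]
 [139 139 139 139 139 142  99  97 107 105 118 107 106 108 103 121 139 139 138 139 139 139]
 [138 138 139 138 138 140 134 132 133 132 135 132 132 133 135 137 139 139 139 139 139 139]
 [136 135 136 136 137 136 137 137 137 137 138 137 138 138 137 137 137 138 137 137 138 136]
 [135 136 136 136 136 135 136 136 136 135 135 135 136 136 136 136 137 137 137 136 137 137]]
```

```bash
cat >> h.py <<'E'
from scipy.spatial.transform import Rotation as Ro
def st():
    s=ctrl.sense();R=Ro.from_rotvec(s["orientation"]).as_matrix()
    print("t%.2f"%s["time"],"pos",s["tool_pos"].round(4),"xdir",R[:,0].round(3),"jaw yaw %.2f"%np.degrees(np.arctan2(R[1,1],R[0,1])),"F",s["force"].round(2),"T",s["torque"].round(2),"open %.4f"%s["opening"],"j",s["joints"].round(3));return s
E
python3 - <<'E'
from h import *
st()
t=cam("top")
g=t["frame"].astype(int).sum(2)/3
for u in range(245,360,15):
    c=g[225:258,u];d=np.diff(c);print(u,225+int(np.argmin(d))+.5,c.astype(int)[max(0,int(np.argmin(d))-2):int(np.argmin(d))+4])
E
```

```text
t0.40 pos [0.2644 0.5662 0.2145] xdir [-0. -0. -1.] jaw yaw 64.97 F [-0.93  0.59  0.12] T [ 0.02 -0.02  0.  ] open 0.0918 j [ 1.132  0.353  1.634 -0.     1.155 -0.002]
245 236.5 [169 173 169 119  70  94]
260 238.5 [172 175 171  94  77 102]
275 240.5 [170 176 172  66  93 151]
290 242.5 [169 174 169  69  99 154]
305 244.5 [170 172 148  74  99 154]
320 245.5 [172 173 172 122  75  98]
335 247.5 [176 178 174  92  94 151]
350 249.5 [171 176 172  92  93 150]
```

>>> step_arm(plan="1 0 0 4 1; 1 0.9 -3.8 0 1; 1 0.9 -3.8 0 0.8; 1 0.9 -3.8 0 0; 1 0.9 -3.8 0 0")

```text
time: 0.95
tool_pos: [0.3005, 0.4129, 0.2547]
orientation: [0.304, 1.549, -0.304]
force: [0.7, -0.2, 1.2]
opening: 0.0918
```

>>> step_arm(plan="1 0.9 -3.8 0 0; 1 0.9 -3.8 0 0; 1 0.9 -3.8 0 0; 1 0.9 -3.8 0 0; 1 0.9 -3.8 0 0")

```text
time: 1.45
tool_pos: [0.3455, 0.2229, 0.2548]
orientation: [0.304, 1.549, -0.304]
force: [0.5, -0.0, -0.1]
opening: 0.0915
```

>>> step_arm(plan="1 0.9 -3.8 0 0; 1 0.9 -3.8 0 0; 1 0.9 -3.8 0 0; 1 0.9 -3.8 0 0; 1 0.9 -3.8 0 0")

```text
time: 1.95
tool_pos: [0.3905, 0.0327, 0.2549]
orientation: [0.304, 1.548, -0.304]
force: [0.3, 0.3, 0.0]
opening: 0.0918
```

>>> step_arm(plan="1 0.9 -3.8 0 0; 1 0.9 -3.8 0 0; 1 0.9 -3.8 0 0; 1 0.9 -3.8 0 0; 1 0.9 -3.8 0 0")

```text
time: 2.45
tool_pos: [0.4355, -0.1574, 0.2548]
orientation: [0.305, 1.549, -0.305]
force: [0.9, -0.2, 0.4]
opening: 0.0919
```

>>> step_arm(plan="1 0.9 -3.8 0 0; 1 0.9 -3.8 0 0; 1 0.9 -3.8 0 0; 1 0 0 0 0; 1 0 0 0 0")

```text
time: 2.95
tool_pos: [0.4621, -0.2699, 0.2542]
orientation: [0.306, 1.55, -0.305]
force: [0.1, -0.0, -0.3]
opening: 0.092
```

```bash
python3 - <<'E'
from h import *
st()
t=cam("top");W=lambda u,v:onz(t,(u,v),.095)[:2]
d=W(245,236.3)-W(350,249.6);print(np.degrees(np.arctan2(d[0],d[1])))
E
```

```text
t2.95 pos [ 0.4621 -0.2699  0.2542] xdir [-0.001  0.001 -1.   ] jaw yaw 67.68 F [ 0.11 -0.01 -0.27] T [-0.01  0.04  0.01] open 0.0920 j [-0.532  0.176  1.78   0.     1.187 -1.713]
8.551836515038152
```

>>> step_arm(plan="0.6 0.6 -4.2 -2 0; 0.6 0.6 -4.3 -2 0; 0.5 0 0 -4.5 0; 0.5 0 0 -4 0; 0.5 0 0 0 0")

```text
time: 3.5
tool_pos: [0.4713, -0.3512, 0.125]
orientation: [0.307, 1.558, -0.301]
force: [-1.3, -0.1, -0.0]
opening: 0.0536
```

```bash
python3 - <<'E'
from h import *
st()
for n,b in(("top",(390,170,490,260)),("side",(270,220,400,350))):
    c=cam(n);x0,y0,x1,y1=b
    cv2.imwrite(f"pics/a_{n}.png",cv2.resize(c["frame"][y0:y1,x0:x1,::-1],None,fx=4.5,fy=4.5,interpolation=cv2.INTER_CUBIC))
E
```

```text
t3.50 pos [ 0.4713 -0.3512  0.125 ] xdir [-0.007  0.006 -1.   ] jaw yaw 67.82 F [-1.26 -0.14 -0.04] T [-0.01  0.07  0.02] open 0.0536 j [-0.643  0.4    1.786  0.     0.965 -1.827]
```

View pics/a_side.png

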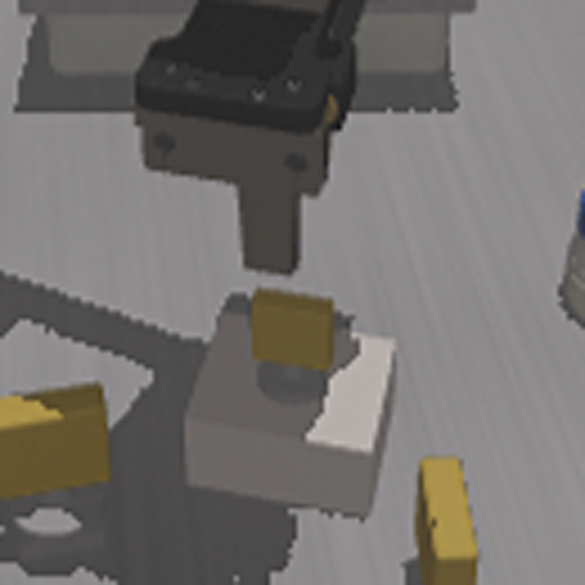

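View pics/a_top.png

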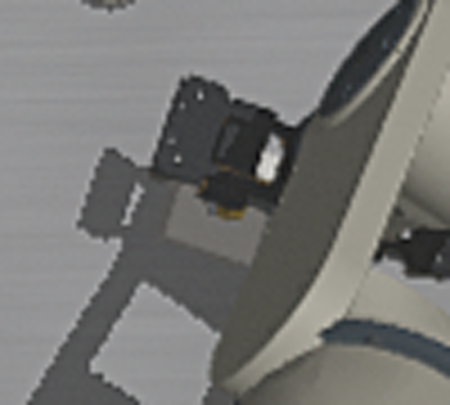

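>>> step_arm(plan="0.5 0 0 0 0; 0.5 0 0 0 0")

```text
time: 3.8
tool_pos: [0.4758, -0.3551, 0.1321]
orientation: [0.302, 1.546, -0.305]
force: [-0.1, -0.6, -0.7]
opening: 0.0457
```

>>> step_arm(plan="0.5 -0.15 0 -3 0; 0.5 0 0 -2.7 0; 0.5 0 0 -2 0; 0.5 0 0 0 0; 0.5 0 0 0 0")

```text
time: 4.3
tool_pos: [0.4736, -0.355, 0.0539]
orientation: [0.304, 1.548, -0.305]
force: [0.2, -0.2, -0.1]
opening: 0.046
```

>>> step_arm(plan="0.08 0 0 0 0; 0.08 0 0 0 0; 0.08 0 0 0 0; 0.08 0 0 0 0; 0.08 0 0 0 0", force=6)

```text
time: 4.8
tool_pos: [0.473, -0.3548, 0.0529]
orientation: [0.304, 1.549, -0.304]
force: [-1.0, 0.5, 3.9]
opening: 0.0124
```

>>> step_arm(plan="0 0 0 0 0; 0 0 0 0 0; 0 0 0 0 0", force=40)

```text
time: 5.1
tool_pos: [0.4731, -0.3548, 0.053]
orientation: [0.304, 1.549, -0.304]
force: [-1.1, 1.2, 6.3]
opening: 0.0115
```

>>> step_arm(plan="0 0 0 1 0; 0 0 0 2 0; 0 0 0 3 0; 0 0 0 4 0; 0 0 0 4 0")

```text
time: 5.6
tool_pos: [0.4723, -0.3543, 0.1939]
orientation: [0.305, 1.55, -0.304]
force: [-0.3, -0.5, -1.0]
opening: 0.0117
```

```bash
python3 - <<'E'
from h import *
st()
c=cam("side")
cv2.imwrite(f"pics/b.png",cv2.resize(c["frame"][160:350,260:400,::-1],None,fx=3,fy=3,interpolation=cv2.INTER_CUBIC))
E
```

```text
t5.60 pos [ 0.4723 -0.3543  0.1939] xdir [-0.001  0.001 -1.   ] jaw yaw 67.77 F [-0.3  -0.52 -0.98] T [-0.07 -0.01  0.02] open 0.0117 j [-0.646  0.321  1.729 -0.     1.093 -1.829]
```

View pics/b.png

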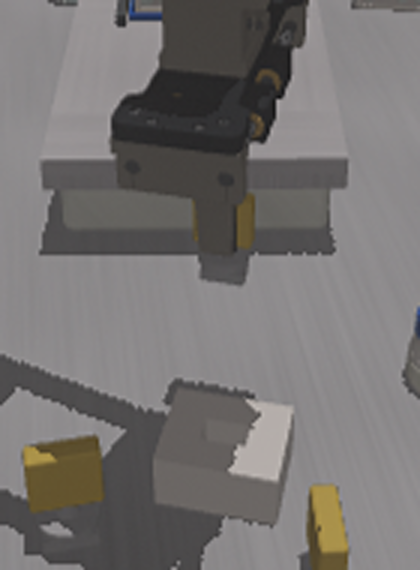

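>>> step_arm(plan="0 0.2 3 0 -7.6; 0 0.2 3 0 -7.6; 0 0.2 3 0 -7.6; 0 0.2 3 0 -7.6; 0 0.2 3 0 -7.6")

```text
time: 6.15
tool_pos: [0.4826, -0.2035, 0.1927]
orientation: [0.823, 1.41, -0.823]
force: [-0.4, 0.4, -2.1]
opening: 0.0121
```

>>> step_arm(plan="0 0.2 3 0 -7.6; 0 0.2 3 0 -7.6; 0 0.2 3 0 -7.6; 0 0.3 3 0 -7.6; 0 0.3 2.4 0 -7.6")

```text
time: 6.65
tool_pos: [0.4946, -0.0591, 0.1927]
orientation: [1.318, 1.135, -1.318]
force: [0.1, -0.3, -0.6]
opening: 0.0121
```

>>> step_arm(plan="0 0 0 -1 0; 0 0 0 -2 0; 0 0 0 -1 0; 0 0 0 0 0; 0 0 0 0 0")

```text
time: 7.15
tool_pos: [0.4948, -0.0612, 0.1526]
orientation: [1.314, 1.138, -1.315]
force: [0.7, 0.1, -1.5]
opening: 0.0118
```

```bash
python3 - <<'E'
from h import *
s=st()
for n,b in(("top",(290,150,400,260)),("side",(265,100,385,220))):
    c=cam(n);x0,y0,x1,y1=b
    cv2.imwrite(f"pics/c_{n}.png",cv2.resize(c["frame"][y0:y1,x0:x1,::-1],None,fx=5,fy=5,interpolation=cv2.INTER_CUBIC))
    print(n,[proj(c,np.array(s["tool_pos"])+[0,0,dz]).round(1) for dz in (-.026,0,.032)])
E
```

```text
t7.15 pos [ 0.4948 -0.0612  0.1526] xdir [-0.001 -0.    -1.   ] jaw yaw -8.21 F [ 0.69  0.05 -1.51] T [-0.06  0.04  0.01] open 0.0118 j [-0.126  0.232  1.959 -0.     0.951  0.017]
top [array([348.3, 206.7]), array([348.9, 206. ]), array([349.6, 205. ])]
side [array([323.9, 191. ]), array([323.8, 181.9]), array([323.6, 170.3])]
```

View pics/c_side.png

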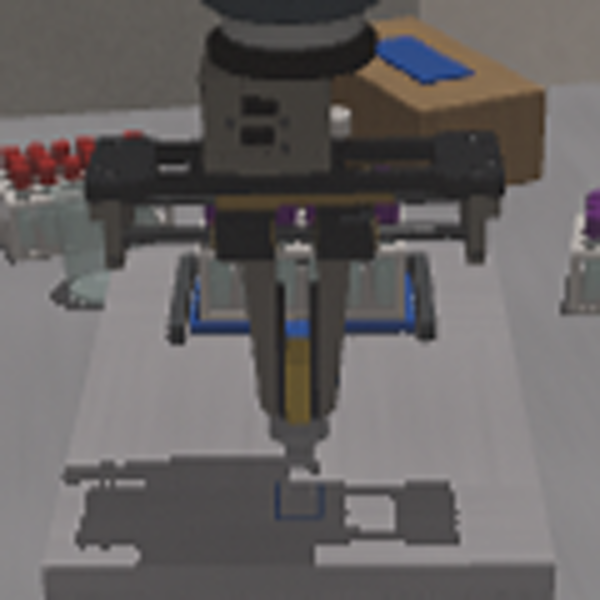

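View pics/c_top.png

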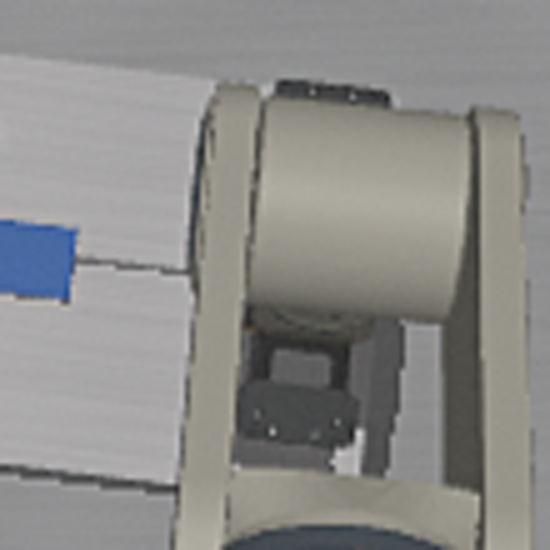

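```bash
python3 - <<'E'
from h import *
np.set_printoptions(linewidth=170)
c=cam("side");f=c["frame"].astype(int)
print((f[164:206,312:336].sum(2)//3))
print((f[164:186:2,318:332,0]-f[164:186:2,318:332,2]))
E
```

```text
[[ 82  81  79 ...  63  71  71]
 [ 57  58  58 ...  60  56  56]
 [ 57  56  58 ...  63  63  63]
 ...
 [ 77  77  77 ...  73 135 145]
 [ 77  77  77 ...  73 148 148]
 [ 77  76  76 ...  75  99  97]]
[[  7   6   2   4 -50 -66 -74 -84 -81  -7   4   7   6   8]
 [  7   7   2   5 -70 -95 -94 -94 -98 -11   5   7   7   8]
 [  7   7   3   0  26  42  43  43  44   4   3   7   7   7]
 [  6   6   4  -3  31  45  44  45  48   2   2   7   6   7]
 [  8   7   3  -3  43  44  43  43  46   1   2   7   7   7]
 [  7   7   3  -4  52  51  50  50  55   4   0   7   7   7]
 [  7   7   3  -4  50  50  50  50  53   2   0   7   6   6]
 [  6   8   4  -4  50  49  49  50  53   3   0   7   7   7]
 [  6   7   4  -3  34  49  49  49  53   8   0   7   7   7]
 [  5   7   6  -2  35  50  49  49  52   8   0   6   7   5]
 [  2   0   1   0  15  32  32  32  31   1   0   1   2   2]]
```

```bash
python3 - <<'E'
from h import *
import sys
np.set_printoptions(linewidth=190,threshold=sys.maxsize)
c=cam("side");f=c["frame"].astype(int)
print((f[180:206,314:336].sum(2)//3))
s=st();p=np.array(s["tool_pos"])
d=np.array([np.sin(np.radians(8.2)),np.cos(np.radians(8.2)),0])
for nm,off in(("near wing mid",-.017*d+[0,0,.01]),("near foot bottom",-.013*d+[0,0,-.026]),("collar near bottom",-.015*d+[0,0,-.013])):
    print(nm,proj(c,p+off).round(2))
# collar side
e=np.array([d[1],-d[0],0])
print("collar sides",proj(c,p-.015*e+[0,0,-.010]).round(2),proj(c,p+.015*e+[0,0,-.010]).round(2))
print("foot sides",proj(c,p-.013*d-.007*e+[0,0,-.023]).round(2),proj(c,p-.013*d+.007*e+[0,0,-.023]).round(2))
E
```

```text
[[140 141 147  65  60  64  58  37  61  76  75  75  78  44  41  65  63  59  95 142 142 142]
 [139 140 145  98  61  64  58  37  61  74  75  75  76  42  41  64  62  58 116 141 141 141]
 [139 139 143 139  99  63  56  35  60  75  74  75  76  41  40  63  58 115 140 140 140 142]
 [139 139 141 144 141  72  68  49  60  74  74  75  75  53  59  70 101 144 143 140 140 141]
 [138 139 142 143 134  74  72  70  68  73  71  71  70  71  72  71  94 146 142 140 141 142]
 [137 138 142 143 124  72  71  73  72  73  74  73  73  74  73  72  70 146 143 140 140 142]
 [137 139 141 143 142  73  72  75  74  72  72  73  73  76  74  71  79 145 142 140 141 141]
 [137 140 142 143 144 102  71  74  77  78  78  76  77  77  74  68 118 145 142 140 141 142]
 [138 140 142 142 142 138 119  90  77  79  80  78  78  74 105 135 142 146 142 140 141 142]
 [139 141 144 142 142 144 142 139  76  73  75  73  73  85 142 147 146 145 143 141 141 142]
 [143 145 147 147 146 146 148 150  77  73  74  73  72  90 148 145 145 145 143 141 141 143]
 [ 95  97  98  97  97  97  97  99  78  78  78  77  76  94 150 148 145 145 143 141 142 144]
 [ 73  7
[... 932 characters left out ...]
 78  80  79  78  78  78  78  71  63  76  76  75  73  92 140]
 [ 78  77  77  77  77  78  58  66  67  66  66  66  66  67  65  69  77  77  76  73 136 145]
 [ 77  78  77  78  77  77  74  75  74  75  75  75  75  75  75  76  77  78  77  73 149 148]
 [ 76  76  76  76  76  77  75  77  76  77  76  76  76  76  76  76  76  77  76  74  98  97]]
t7.35 pos [ 0.4953 -0.061   0.1532] xdir [ 0.001 -0.    -1.   ] jaw yaw -8.23 F [ 0.65  0.63 -1.69] T [-0.04  0.06  0.02] open 0.0117 j [-0.125  0.231  1.959 -0.     0.951  0.018]
near wing mid [323.85 181.28]
near foot bottom [324.08 193.35]
collar near bottom [324.   189.17]
collar sides [318.01 185.23] [330.06 185.12]
foot sides [321.24 192.32] [326.89 192.27]
```

>>> step_arm(plan="0 0.05 0.5 -1 0; 0 0 0 -1 0; 0 0 0 -0.8 0; 0 0 0 0 0; 0 0 0 0 0")

```text
time: 7.85
tool_pos: [0.4952, -0.0557, 0.1242]
orientation: [1.314, 1.139, -1.315]
force: [1.0, -0.0, -0.9]
opening: 0.0118
```

```bash
python3 - <<'E'
from h import *
import sys
s=st();p=np.array(s["tool_pos"])
c=cam("side");f=c["frame"].astype(int)
np.set_printoptions(linewidth=190,threshold=sys.maxsize)
print((f[188:208,312:340].sum(2)//3))
print((f[188:208,312:340,2]-f[188:208,312:340,0]))
d=np.array([np.sin(np.radians(8.2)),np.cos(np.radians(8.2)),0])
for nm,off in(("near foot bottom",-.013*d+[0,0,-.026]),("collar near bottom",-.015*d+[0,0,-.013])):
    print(nm,proj(c,p+off).round(2))
E
```

```text
t7.85 pos [ 0.4952 -0.0557  0.1242] xdir [-0.001  0.    -1.   ] jaw yaw -8.22 F [ 1.04 -0.04 -0.92] T [-0.02  0.02 -0.03] open 0.0118 j [-0.115  0.272  1.983 -0.     0.888  0.029]
[[143 141 139 144 121  65  63  66  51  36  76  75  74  76  64  39  49  65  63  60 114 142 142 143 143 142 141 140]
 [146 144 144 146 149  70  63  66  51  35  77  75  74  76  74  39  49  65  63  57 140 143 142 143 143 142 142 141]
 [ 97  96  95  97 101  64  63  65  50  35  76  75  75  76  77  39  50  64  61  75 146 143 142 143 143 143 142 142]
 [ 75  74  73  74  77  71  66  66  51  36  75  74  75  75  76  38  48  63  78 119 145 143 143 143 144 143 142 142]
 [ 77  75  75  78  78  77  77  69  50  40  75  74  74  75  75  50  57  67 106 145 146 142 143 144 144 143 143 142]
 [ 77  76  77  77  79  78  78  73  70  69  72  75  75  74  73  71  72  70 110 149 146 143 143 145 144 143 143 142]
 [ 78  76  77  78  78  78  74  73  74  74  73  75  75  75  74  74  74  71 109 152 150 147 147 147 146 145 144 143]
 [ 78  77  76  78  78  78  75  72  74  73  73  73  73  73  73  76  76  72  83 101 100  98  97 149 150 149 148 147]

[... 3049 characters left out ...]
 -3  -3   7  21  -2  -2  -2  -2  -2  -3  -3  -3  -2  -2]
 [ -2  -3  -2  -2  -2  -1  -2  -4  30  15  16  16  15  16  15  16  19  13  -2  -3  -2  -1  -1  -2  -3  -3  -3  -3]
 [ -2  -3  -2  -2  -2  -2  -3  -3   3   1   1   1   2   1   1   2   1   0  -2  -2  -2  -2  -2  -2  -3  -3  -2  -2]
 [ -1  -2  -2  -2  -2  -1  -2  -3  -2  -1  -3  -2  -3  -3  -2  -2  -3  -2  -1  -1  -1  -2  -2  -1  -1  -2  -2  -2]
 [ -1  -1  -2  -2  -2  -2  -2  -2  -2  -2  -2  -2  -2  -1  -2  -2  -2  -2  -1  -2  -2  -2  -3  -2  -1  -1  -3  -3]
 [ -2  -2  -2  -2  -2  -2  -1  -2  -2  -2  -2  -2  -2  -2  -2  -2  -2  -2  -2  -1  -1  -1  -2  -2  -3  -3  -3  -3]]
near foot bottom [323.89 202.29]
collar near bottom [323.81 198.27]
```

>>> step_arm(plan="0 0.05 0.1 0 0; 0 0 0 -0.3 0; 0 0 0 -0.2 0; 0 0 0 -0.2 0; 0 0 0 0 0")

```text
time: 8.4
tool_pos: [0.4957, -0.0547, 0.1173]
orientation: [1.314, 1.138, -1.315]
force: [0.3, -0.8, -0.2]
opening: 0.0117
```

>>> step_arm(plan="0 0 0 -0.3 0; 0 0 0 -0.3 0; 0 0 0 -0.2 0; 0 0 0 0 0; 0 0 0 0 0")

```text
time: 8.9
tool_pos: [0.4959, -0.0547, 0.1095]
orientation: [1.314, 1.138, -1.314]
force: [0.1, 0.6, -1.0]
opening: 0.0119
```

>>> step_arm(plan="0 0 0 -0.1 0; 0 0 0 0 0; 0 0 0 0 0")

```text
time: 9.2
tool_pos: [0.4959, -0.0547, 0.1086]
orientation: [1.314, 1.138, -1.314]
force: [0.1, 0.1, -1.3]
opening: 0.0115
```

>>> step_arm(plan="0 0 0 -0.1 0; 0 0 0 0 0; 0 0 0 0 0")

```text
time: 9.5
tool_pos: [0.4961, -0.0547, 0.1079]
orientation: [1.314, 1.138, -1.314]
force: [-1.8, -0.6, 5.6]
opening: 0.012
```

>>> step_arm(plan="0 0 0 0.04 0; 0 0.07 0.5 0 0; 0 0.07 0.5 0 0; 0 0.07 0.5 0 0; 0 0 0 0 0")

```text
time: 10.0
tool_pos: [0.4982, -0.0388, 0.108]
orientation: [1.314, 1.138, -1.314]
force: [0.5, 1.5, -0.3]
opening: 0.0119
```

```bash
python3 - <<'E'
from h import *
st();c=cam("side")
cv2.imwrite(f"pics/d.png",cv2.resize(c["frame"][100:220,265:385,::-1],None,fx=5,fy=5,interpolation=cv2.INTER_CUBIC))
E
```

```text
t10.00 pos [ 0.4982 -0.0388  0.108 ] xdir [ 0.  0. -1.] jaw yaw -8.20 F [ 0.48  1.54 -0.27] T [ 0.22  0.07 -0.03] open 0.0119 j [-8.100e-02  2.970e-01  1.993e+00  1.000e-03  8.510e-01  6.200e-02]
```

View pics/d.png

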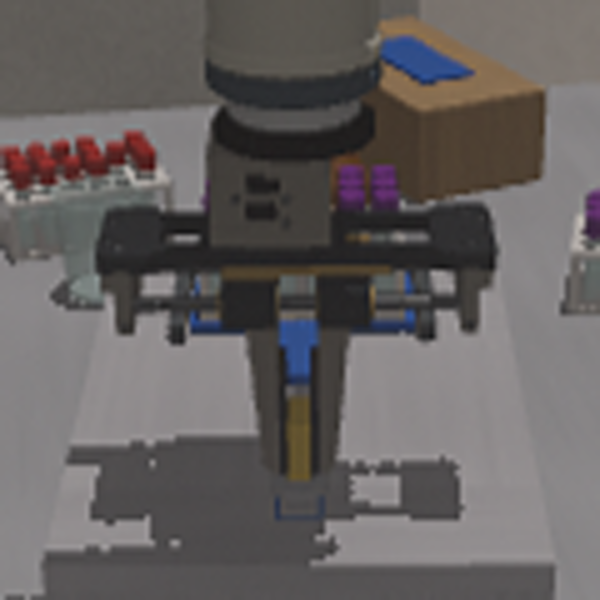

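>>> step_arm(plan="0 0.14 1 0 0; 0 0.14 1 0 0; 0 0.14 1 0 0; 0 0 0 0 0; 0 0 0 0 0")

```text
time: 10.55
tool_pos: [0.5022, -0.0091, 0.108]
orientation: [1.314, 1.138, -1.313]
force: [-0.1, 0.4, 0.0]
opening: 0.0117
```

>>> step_arm(plan="0 0.14 1 0 0; 0 0.14 1 0 0; 0 0.14 1 0 0; 0 0 0 0 0; 0 0 0 0 0")

```text
time: 11.05
tool_pos: [0.5064, 0.0208, 0.1079]
orientation: [1.314, 1.138, -1.313]
force: [-0.3, 0.5, 0.1]
opening: 0.0121
```

>>> step_arm(plan="0 0.14 1 0 0; 0 0.14 1 0 0; 0 0.07 0.5 0 0; 0 0 0 0 0; 0 0 0 0 0")

```text
time: 11.55
tool_pos: [0.5099, 0.0456, 0.108]
orientation: [1.314, 1.138, -1.314]
force: [-0.4, -0.4, -0.9]
opening: 0.0117
```

>>> step_arm(plan="0 0.07 0.5 0 0; 0 0 0 0 0; 0 0 0 0 0")

```text
time: 11.85
tool_pos: [0.5106, 0.0504, 0.108]
orientation: [1.314, 1.138, -1.314]
force: [-0.0, 0.3, -0.8]
opening: 0.0113
```

>>> step_arm(plan="0 0.03 0.3 0 0; 0 0 0 0 0; 0 0 0 0 0; 0 0 0 0 0")

```text
time: 12.25
tool_pos: [0.5109, 0.0533, 0.108]
orientation: [1.314, 1.138, -1.314]
force: [-0.5, -0.0, -0.3]
opening: 0.0114
```

>>> step_arm(plan="0 0.04 0.3 0 0; 0 0 0 0 0; 0 0 0 0 0; 0 0 0 0 0")

```text
time: 12.65
tool_pos: [0.5113, 0.0564, 0.1079]
orientation: [1.314, 1.138, -1.314]
force: [-0.1, -0.4, -1.3]
opening: 0.0119
```

>>> step_arm(plan="0 0.04 0.3 0 0; 0 0 0 0 0; 0 0 0 0 0; 0 0 0 0 0")

```text
time: 13.05
tool_pos: [0.5117, 0.0594, 0.108]
orientation: [1.314, 1.138, -1.314]
force: [-0.2, -0.7, -0.4]
opening: 0.0116
```

```bash
python3 - <<'E'
from h import *
F=[]
for i in range(4):
    c=cam("side");s=ctrl.sense();F.append(s["force"])
st();print(np.mean(F,0))
cv2.imwrite(f"pics/e.png",cv2.resize(c["frame"][100:220,265:385,::-1],None,fx=5,fy=5,interpolation=cv2.INTER_CUBIC))
E
```

```text
t13.25 pos [0.5117 0.0593 0.108 ] xdir [-0. -0. -1.] jaw yaw -8.23 F [-0.79  0.51 -2.06] T [-0.05  0.11  0.05] open 0.0119 j [0.112 0.319 1.961 0.    0.862 0.256]
[-0.09234559  0.11452614 -1.26100661]
```

View pics/e.png

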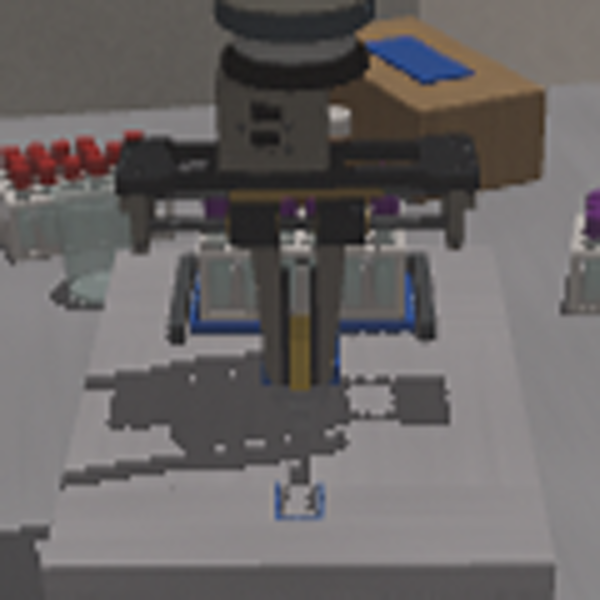

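>>> step_arm(plan="0 0.03 0.2 0 0; 0 0 0 0 0; 0 0 0 0 0; 0 0 0 0 0")

```text
time: 13.65
tool_pos: [0.512, 0.0612, 0.108]
orientation: [1.314, 1.138, -1.314]
force: [0.3, -2.0, -0.6]
opening: 0.0116
```

>>> step_arm(plan="0 0.03 0.2 0 0; 0 0 0 0 0; 0 0 0 0 0; 0 0 0 0 0")

```text
time: 14.05
tool_pos: [0.5122, 0.0632, 0.108]
orientation: [1.314, 1.138, -1.314]
force: [0.4, -4.6, -0.9]
opening: 0.0117
```

>>> step_arm(plan="0 0.03 0.2 0 0; 0 0 0 0 0; 0 0 0 0 0; 0 0 0 0 0")

```text
time: 14.45
tool_pos: [0.5125, 0.0651, 0.108]
orientation: [1.314, 1.138, -1.314]
force: [-0.6, -4.5, 0.1]
opening: 0.0113
```

>>> step_arm(plan="0 0.03 0.2 0 0; 0 0 0 0 0; 0 0 0 0 0; 0 0 0 0 0")

```text
time: 14.85
tool_pos: [0.5128, 0.0668, 0.108]
orientation: [1.313, 1.137, -1.315]
force: [-0.4, -7.1, 0.0]
opening: 0.0117
```

>>> step_arm(plan="0 0.04 0.3 0 0; 0 0 0 0 0; 0 0 0 0 0; 0 0 0 0 0")

```text
time: 15.25
tool_pos: [0.5131, 0.0693, 0.108]
orientation: [1.312, 1.137, -1.315]
force: [-0.9, -9.7, 0.8]
opening: 0.0117
```

```bash
python3 - <<'E'
from h import *
F=[]
for i in range(8):
    c=cam("top" if i%2 else "side");F.append(ctrl.sense()["force"])
    if i==0: cv2.imwrite("pics/f_s.png",cv2.resize(c["frame"][100:220,265:385,::-1],None,fx=5,fy=5,interpolation=cv2.INTER_CUBIC))
    if i==1: cv2.imwrite("pics/f_t.png",cv2.resize(c["frame"][145:260,230:370,::-1],None,fx=5.5,fy=5,interpolation=cv2.INTER_CUBIC))
st();print(np.mean(F,0),np.std(F,0))
E
```

```text
t15.65 pos [0.5131 0.0693 0.108 ] xdir [-0.    -0.002 -1.   ] jaw yaw -8.19 F [-0.24 -8.56  0.86] T [-1.98  0.19 -0.01] open 0.0118 j [ 0.133  0.323  1.955 -0.002  0.865  0.277]
[-0.35481428 -9.74897476  1.02476471] [0.40701455 0.4955714  0.40523994]
```

View pics/f_t.png

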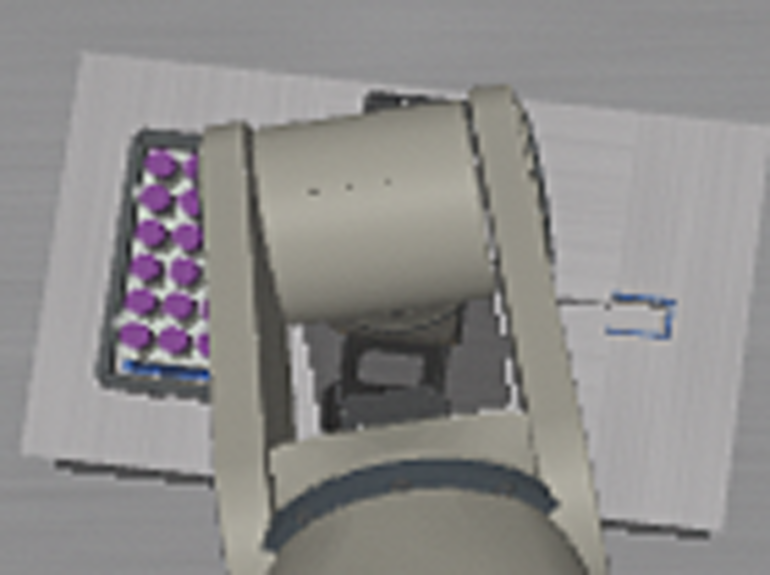

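View pics/f_s.png

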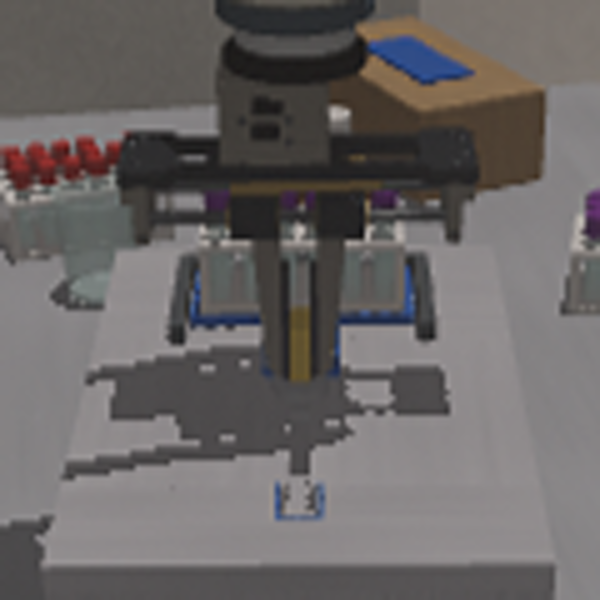

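>>> step_arm(plan="0 0.04 0.3 0 0; 0 0 0 0 0; 0 0 0 0 0; 0 0 0 0 0")

```text
time: 16.05
tool_pos: [0.5135, 0.0719, 0.108]
orientation: [1.312, 1.137, -1.315]
force: [-0.8, -12.0, 1.2]
opening: 0.0115
```

```bash
python3 - <<'E'
from h import *
F=[]
for i in range(8):
    c=cam("top" if i%2 else "side");F.append(ctrl.sense()["force"])
s=st();print(np.mean(F,0),np.std(F,0))
print("along",np.dot(s["tool_pos"][:2]-np.array([.4959,-.0547]),[.1426,.9898]))
E
```

```text
t16.45 pos [0.5135 0.0719 0.108 ] xdir [-0.001 -0.002 -1.   ] jaw yaw -8.18 F [ -0.21 -11.57   1.31] T [-2.43  0.25  0.01] open 0.0121 j [ 0.138  0.324  1.953 -0.003  0.866  0.283]
[ -0.4316952  -12.29416372   1.20940928] [0.37102692 0.46342561 0.39516496]
along 0.12780085789476328
```

```bash
python3 - <<'E'
from h import *
s0=cv2.imread("pics/side0.png");print(s0.shape)
t=cam("top");s=cam("side")
# front row x-most cap: top px, side px (cap top centre)
for z in (.16,.17,.18,.19):
    P=onz(t,(276.5,180),z);print(z,P.round(3),proj(s,P).round(1))
    P=onz(t,(272,214),z);print(z,P.round(3),proj(s,P).round(1))
cv2.imwrite("pics/rack.png",cv2.resize(s0[128:170,295:355],None,fx=12,fy=12,interpolation=cv2.INTER_NEAREST))
E
```

```text
(400, 640, 3)
0.16 [0.575 0.148 0.16 ] [341.2 144.9]
0.16 [0.476 0.162 0.16 ] [307.5 145.3]
0.17 [0.574 0.147 0.17 ] [340.8 141.9]
0.17 [0.476 0.161 0.17 ] [307.2 142.3]
0.18 [0.572 0.146 0.18 ] [340.3 138.9]
0.18 [0.475 0.16  0.18 ] [306.9 139.3]
0.19 [0.571 0.145 0.19 ] [339.9 135.8]
0.19 [0.474 0.159 0.19 ] [306.6 136.2]
```

View pics/rack.png

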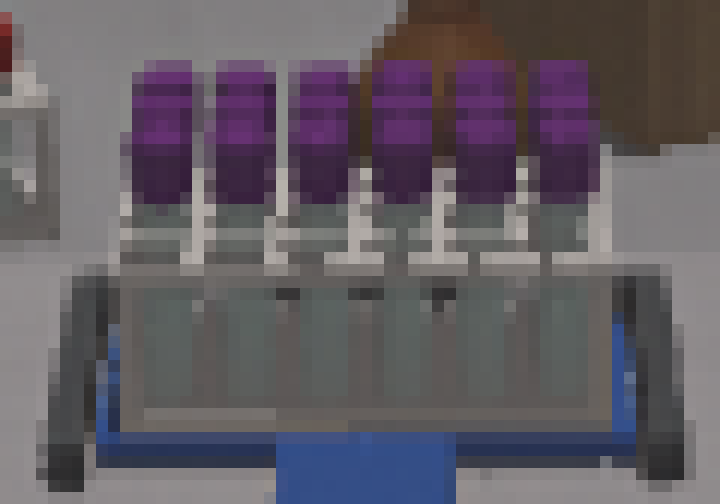

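>>> step_arm(plan="0 0 0.05 0 0; 0 0 0 0 8; 0 0 0 0 8; 0 0 0 0 0")

```text
time: 16.95
tool_pos: [0.5144, 0.0722, 0.1082]
orientation: [1.103, 1.27, -1.105]
force: [1.6, -13.8, 0.6]
opening: 0.012
```

```bash
python3 - <<'E'
from h import *
st()
E
```

```text
t16.95 pos [0.5144 0.0722 0.1082] xdir [ 0.001 -0.003 -1.   ] jaw yaw 8.11 F [  1.58 -13.75   0.57] T [-2.66 -0.26 -0.03] open 0.0120 j [ 1.380e-01  3.240e-01  1.952e+00 -4.000e-03  8.650e-01 -1.000e-03]
```

>>> step_arm(plan="0 0 0 0 8; 0 0 0 0 8; 0 0 0 0 8; 0 0 0 0 0")

```text
time: 17.35
tool_pos: [0.5141, 0.0721, 0.1081]
orientation: [0.785, 1.422, -0.789]
force: [0.1, -13.7, 1.3]
opening: 0.0115
```

>>> step_arm(plan="0 0 0 0 8; 0 0 0 0 8; 0 0 0 0 8; 0 0 0 0 0")

```text
time: 17.75
tool_pos: [0.5137, 0.072, 0.108]
orientation: [0.461, 1.52, -0.466]
force: [-0.6, -14.7, 1.1]
opening: 0.0121
```

```bash
python3 - <<'E'
from h import *
st()
c=cam("side")
cv2.imwrite("pics/g_s.png",cv2.resize(c["frame"][100:220,265:385,::-1],None,fx=5,fy=5,interpolation=cv2.INTER_CUBIC))
E
```

```text
t17.75 pos [0.5137 0.072  0.108 ] xdir [-0.    -0.003 -1.   ] jaw yaw 56.11 F [ -0.61 -14.72   1.11] T [-2.82  0.03 -0.02] open 0.0121 j [ 0.138  0.324  1.953 -0.004  0.865 -0.838]
```

View pics/g_s.png

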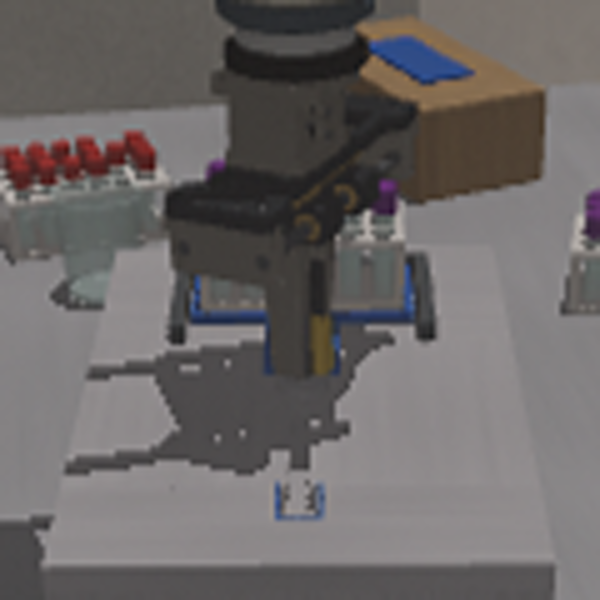

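>>> step_arm(plan="0 0 -0.1 0 0; 0 0 0 0 8; 0 0 0 0 8; 0 0 0 0 0")

```text
time: 18.2
tool_pos: [0.5136, 0.071, 0.108]
orientation: [0.243, 1.557, -0.247]
force: [-0.7, -12.8, 1.6]
opening: 0.0116
```

>>> step_arm(plan="0 0 0 0 8; 0 0 0 0 1.7; 0 0 0 0 0; 0 0 0 0 0")

```text
time: 18.6
tool_pos: [0.5138, 0.071, 0.108]
orientation: [0.114, 1.567, -0.118]
force: [0.5, -15.0, 0.4]
opening: 0.0122
```

```bash
python3 - <<'E'
from h import *
st()
c=cam("side")
cv2.imwrite("pics/i_s.png",cv2.resize(c["frame"][100:220,265:385,::-1],None,fx=5,fy=5,interpolation=cv2.INTER_CUBIC))
E
```

```text
t18.60 pos [0.5138 0.071  0.108 ] xdir [ 0.    -0.003 -1.   ] jaw yaw 81.53 F [  0.48 -14.98   0.42] T [-2.88 -0.11 -0.06] open 0.0122 j [ 0.136  0.324  1.953 -0.004  0.865 -1.284]
```

View pics/i_s.png

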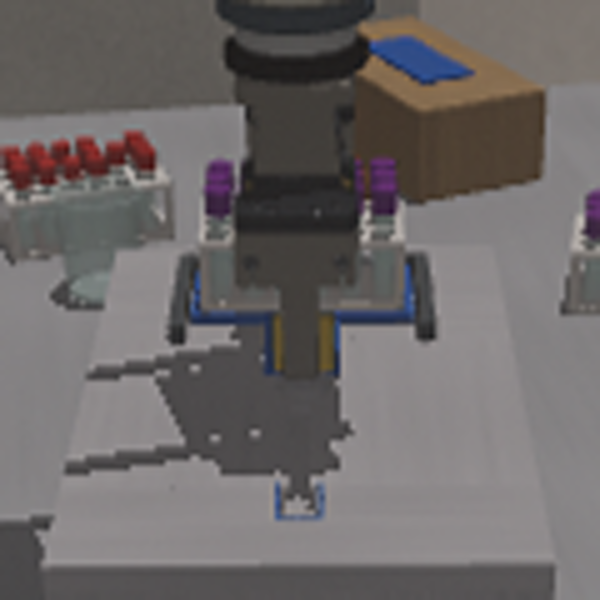

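>>> step_arm(plan="0 -0.03 -0.2 0 0; 0 -0.03 -0.2 0 0; 0 -0.01 -0.1 0 0; 0 0 0 0 0; 0 0 0 0 0")

```text
time: 19.15
tool_pos: [0.5132, 0.0669, 0.108]
orientation: [0.115, 1.567, -0.118]
force: [1.2, -10.0, -1.2]
opening: 0.0116
```

```bash
python3 - <<'E'
from h import *
F=[]
for i in range(6):
    c=cam("side");F.append(ctrl.sense()["force"])
st();print(np.mean(F,0))
E
```

```text
t19.45 pos [0.5132 0.0669 0.108 ] xdir [ 0.    -0.002 -1.   ] jaw yaw 81.50 F [ 0.3  -9.86 -0.93] T [-1.9  -0.13 -0.05] open 0.0119 j [ 0.128  0.322  1.956 -0.002  0.864 -1.293]
[ 0.82162294 -9.36669633 -1.11377121]
```

>>> step_arm(plan="0 -0.03 -0.2 0 0; 0 0 0 0 0; 0 0 0 0 0; 0 0 0 0 0")

```text
time: 19.85
tool_pos: [0.5129, 0.0651, 0.1079]
orientation: [0.116, 1.567, -0.118]
force: [0.2, -7.6, -2.0]
opening: 0.0122
```

>>> step_arm(plan="0 -0.02 -0.15 0 0; 0 0 0 0 0; 0 0 0 0 0; 0 0 0 0 0")

```text
time: 20.25
tool_pos: [0.5128, 0.0638, 0.108]
orientation: [0.116, 1.567, -0.117]
force: [1.5, -6.8, -1.7]
opening: 0.0115
```

>>> step_arm(plan="0 -0.01 -0.1 0 0; 0 0 0 0 0; 0 0 0 0 0; 0 0 0 0 0")

```text
time: 20.65
tool_pos: [0.5127, 0.0631, 0.108]
orientation: [0.116, 1.567, -0.117]
force: [1.2, -5.8, -1.8]
opening: 0.0115
```

>>> step_arm(plan="0 -0.01 -0.1 0 0; 0 0 0 0 0; 0 0 0 0 0; 0 0 0 0 0")

```text
time: 21.05
tool_pos: [0.5126, 0.0626, 0.108]
orientation: [0.117, 1.567, -0.117]
force: [3.1, -0.9, -3.9]
opening: 0.0116
```

>>> step_arm(plan="0 -0.01 -0.1 0 0; 0 0 0 0 0; 0 0 0 0 0; 0 0 0 0 0")

```text
time: 21.45
tool_pos: [0.5126, 0.0624, 0.108]
orientation: [0.119, 1.567, -0.116]
force: [2.6, 4.6, -5.1]
opening: 0.0119
```

>>> step_arm(plan="0 0 0.08 0 0; 0 0 0 0 0; 0.25 0 0 0 0; 0.25 0 0 0 0; 0.25 0 0 0 0", force=15)

```text
time: 21.95
tool_pos: [0.5119, 0.062, 0.1081]
orientation: [0.117, 1.568, -0.117]
force: [-0.1, -0.7, -0.3]
opening: 0.0229
```

>>> step_arm(plan="0.4 0 0 0 0; 0.4 0 0 0 0; 0.4 0 0 0 0; 0.4 0 0 0 0")

```text
time: 22.35
tool_pos: [0.5122, 0.0621, 0.108]
orientation: [0.117, 1.568, -0.117]
force: [-0.9, -0.3, -0.4]
opening: 0.0369
```

```bash
python3 - <<'E'
from h import *
st()
c=cam("side")
cv2.imwrite("pics/j_s.png",cv2.resize(c["frame"][100:220,265:385,::-1],None,fx=5,fy=5,interpolation=cv2.INTER_CUBIC))
E
```

```text
t22.35 pos [0.5122 0.0621 0.108 ] xdir [ 0. -0. -1.] jaw yaw 81.47 F [-0.87 -0.34 -0.4 ] T [-0.02 -0.   -0.01] open 0.0369 j [ 0.118  0.32   1.959 -0.     0.863 -1.304]
```

View pics/j_s.png

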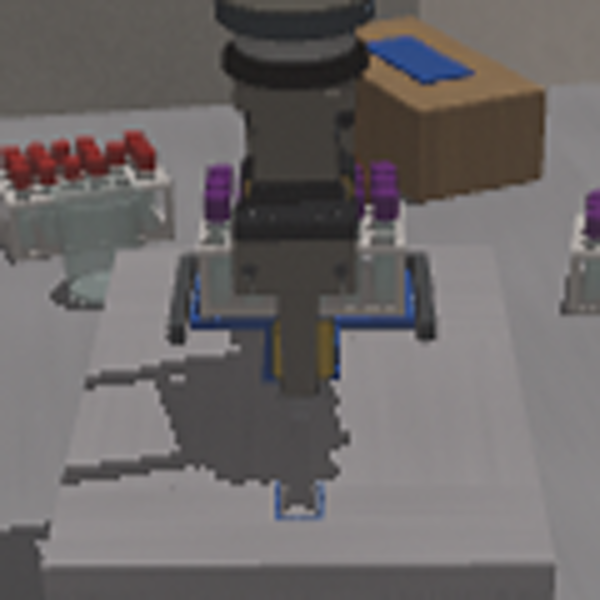

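>>> step_arm(plan="0.4 0 0 1 0; 0.4 0 0 2 0; 0.4 0 0 3 0; 0.4 0 0 4 0; 0.4 0 0 4 0")

```text
time: 22.9
tool_pos: [0.5118, 0.0621, 0.25]
orientation: [0.117, 1.568, -0.117]
force: [0.7, 0.1, -0.2]
opening: 0.037
```

>>> step_arm(plan="0.4 -3 -3 1 0; 0.4 -3 -4 0 0; 0.4 -3 -4 0 0; 0.4 -3 -4 0 0; 0.4 0 -4 0 0")

```text
time: 23.4
tool_pos: [0.3888, -0.1286, 0.2587]
orientation: [0.117, 1.568, -0.117]
force: [1.3, 0.8, -0.5]
opening: 0.0368
```

>>> step_arm(plan="0.4 0 -4 0 0; 0.4 0 -4 0 0; 0.4 0 -4 0 0; 0.4 0 0 0 0; 0.4 0 0 0 0")

```text
time: 23.9
tool_pos: [0.3918, -0.2483, 0.2583]
orientation: [0.119, 1.568, -0.118]
force: [0.6, -0.7, -0.5]
opening: 0.0367
```

```bash
python3 - <<'E'
from h import *
st()
for n,b in(("top",(230,145,370,260)),("side",(265,100,385,220))):
    c=cam(n);x0,y0,x1,y1=b
    cv2.imwrite(f"pics/k_{n}.png",cv2.resize(c["frame"][y0:y1,x0:x1,::-1],None,fx=5,fy=5,interpolation=cv2.INTER_CUBIC))
    cv2.imwrite(f"pics/kf_{n}.png",c["frame"][:,:,::-1])
    h=cv2.cvtColor(c["frame"],cv2.COLOR_RGB2HSV);k=np.zeros(h.shape[:2],np.uint8);k[y0:y1,x0:x1]=((h[...,0]>15)&(h[...,0]<32)&(h[...,1]>110)&(h[...,2]>125))[y0:y1,x0:x1]
    ys,xs=np.nonzero(k)
    if len(xs):
        P=np.array([onz(c,p,.14)[:2] for p in zip(xs,ys)]);u,_,v=np.linalg.svd(P-P.mean(0));print(n,len(xs),P.mean(0).round(4),np.degrees(np.arctan2(v[0,1],v[0,0])),cv2.minAreaRect((P*1000).astype(np.float32)))
E
```

```text
t23.90 pos [ 0.3918 -0.2483  0.2583] xdir [-0.  0. -1.] jaw yaw 81.35 F [ 0.55 -0.7  -0.5 ] T [ 0.06  0.   -0.05] open 0.0367 j [-0.568  0.053  1.912  0.     1.177 -1.988]
top 40 [0.5137 0.0609] 171.3438638338885 ((513.5029907226562, 60.864803314208984), (9.887782096862793, 30.820158004760742), 81.7731704711914)
side 31 [0.5592 0.2161] -106.22754504409035 ((595.5989379882812, 326.76226806640625), (559.1502075195312, 44.992671966552734), 74.64002227783203)
```

View pics/k_top.png

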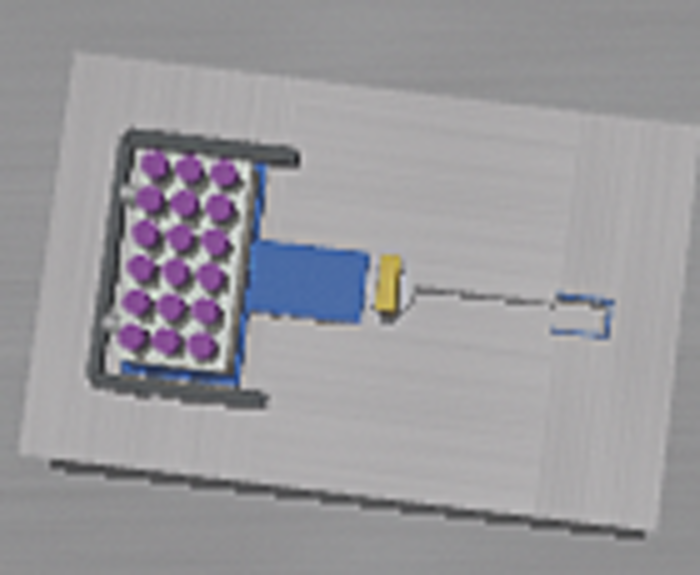

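View pics/k_side.png

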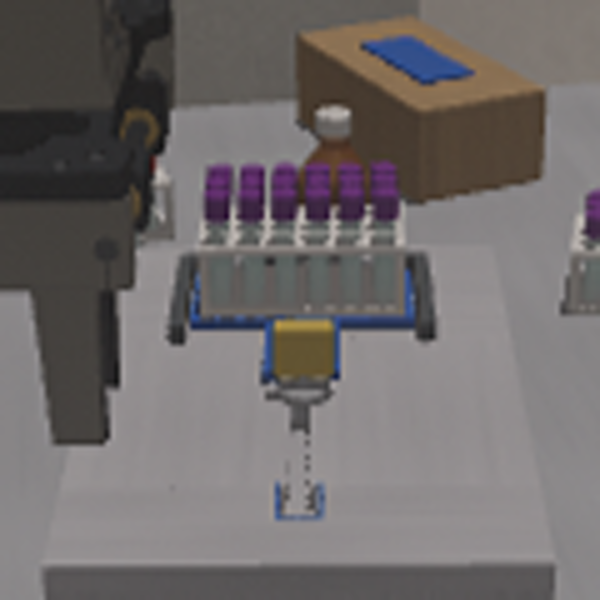

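View pics/kf_top.png

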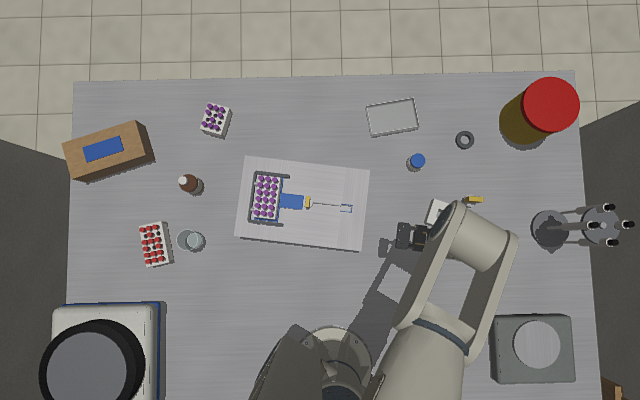

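```bash
python3 - <<'E'
from h import *
st();print(ctrl.close_job())
E
```

```text
t24.00 pos [ 0.392  -0.2471  0.2582] xdir [-0.  0. -1.] jaw yaw 81.48 F [-0.3   0.6   0.05] T [ 0.02 -0.02  0.01] open 0.0368 j [-0.566  0.052  1.913  0.     1.177 -1.988]
the job is handed in; nothing more can be done
None
```

The stud is locked in the slot and holding the tray pushed back. I handed the job in at 24 s of the 72 s limit; no verdict was reported.

**What I did:** I lifted the stud out of the white stand and lowered its foot into the window until the collar seated. I then slid it along the slot and felt the tray at about 115 mm. By the spring force I pushed the tray back about 12.5 to 13 mm, gave the stud a quarter turn, and eased it back until the catch took the load. Then I let go and moved the arm clear.

**Last checks:**
- **Wing:** in the top view it lies within about 0.5° of straight across the slot.
- **Stud:** it looks upright in the side view, about 115 mm along from the window.
- **Tray:** its nose is about 5 mm back from its rest position, good only to a millimetre or so because one pixel is about 3 mm.
- **Bench:** the bottle, beaker and jar look unmoved, and nothing fell. I compared them by eye, not by measurement.

**What disagreed:**
- The two cameras placed the window 4–5 mm apart. I settled its position from the held stud as seen in the side view; the foot went in without catching.
- The push force rose from about 12 N to single readings of 15 N during the turn. I backed off 1 mm partway through. That suggests the tray peaked at 14–15 mm, under the 16 mm limit, but I did not measure it separately.

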